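# Ready the drinks dispenser for filling

## Robot

A 6-joint arm with a two-finger parallel gripper is mounted at the origin on the work surface. World frame = base frame: x ahead of the robot, y to its left, z up, the work surface at z = 0. Lengths are in m, angles in rad, forces in N, time in s.
With the tool pointing down it reaches from about 0.375 to 0.9 m from the base axis. Payload 3.1 kg.
Tool frame: the origin (TCP) lies midway between the tips of the shut fingers; the grasp point (between the pads) lies 19 mm behind it; z points along the fingers, y is the line along which they close (so a half turn about z gives the same grasp; the last joint's range is limited). The gripper opens to 87 mm and grips with 3 to 60 N. Pads are 19 mm wide; open, the fingers measure 117 mm over their backs; the gripper's body (75 mm by 190 mm) begins 51 mm behind the grasp point.
Start: joints at [-1.512, 0.527, 1.433, -0, 1.181, -0.178], TCP at [0.147, -0.608, 0.223] pointing down, gripper open.
Joint ranges: [-3.08, 3.08], [-0.75, 2.2], [0.22, 2.44], [-1.43, 4.57], [0, 2.65], [-2.85, 2.85]. Speed limits (rad/s): [2.79, 2.79, 3.14, 3.14, 3.14, 3.14].

## Interface

Orientations are given as a unit quaternion [x, y, z, w].
In Python, from rig import robot gives the robot as it stands.
- The arm moves only by the shell command python3 -m jog 'ROWS' [FORCE]. ROWS is a JSON object of lists of equal length, an entry for each row: "dp": the shift along the tool's x, y, z in mm, a list of three; "delta_rot": the turn, a rotation vector about the tool's x, y, z in rad, a list of three; "gripper": the opening, from -1 (shut) to 1 (fully open). A call has 1 to 12 rows; each row is the pose to reach, as a shift and turn from the pose commanded when the call began, along the tool's axes at that moment; what a row does not reach only later rows make up. A row lasts 1/10 s, in which the tool goes at most 50 mm and 8.59 degrees, less where a joint would pass 70% of its speed; a pose out of reach is approached as far as the arm can. A call with a gripper value outside its range is refused whole. The fingers move at their own pace and stop on an object; FORCE is the grip in N (left out, the last holds). Time passes only in rows, so rows that repeat a pose let the fingers close. It gives the time, the measured TCP pose, the force, the opening and the grip force at its end, in the units of the state.
- robot.get_obs(): the state, without advancing time (a new reading comes with each control period).
- robot.camera(name): name is "side" or "top"; returns the picture (384x512x3 uint8, red, green, blue); there is no depth.
- robot.camera_model(name): a dict with "fx", "fy", "cx", "cy" (pixels), "k1" (the pictures are not rectified: a ray, as slopes to the right and down, at radius r is drawn at 1 + k1 r^2 times it, then the intrinsics apply), "xyz" and "orientation" of the camera in the world. Camera axes: x right, y down, z forward; pixel columns grow to the right and rows downward; lengths in m; the calibration is good to about 2 mm. A picture is of the moment at which its call begins. camera_model takes no time and is no camera call.
- robot.hand_in(): hands the job in; it is judged then, once.
Trained networks look in the newest picture that a camera, given by its name, has taken for a name from the list of things; names that differ only in an ending like _2 or _b are one class to them, and where a whole thing is asked for, a point or a joint stands for the part that bears it (a point fixed in the world has none). Each returns a list of dicts, best first, with "score" (0 to 1); they miss things now and then, are a little off and sometimes report something else, mostly with a low value. They report only what shows in the picture. A call takes as long as a camera call. They do not tell look-alikes from the thing itself.
- robot.search_frame(name, camera): "rect" ([left, top, right, bottom] in pixels, round what is visible of it).
The state is a dict: "time": time; "q": joint angles; "joint_velocities": joint speeds; "joint_torque": joint torques, N m; "position": TCP position; "tool_rot": TCP orientation; "ft_force": force on the tool from outside, world axes, zero at the start; "moment": the same for the moment, N m; "grip_width": finger opening in m; "grip_force": force on a finger pad.
Only numpy, scipy, OpenCV 4.12 (cv2) and the standard library are available. Lean on these libraries where they do the work, as an engineer would, in place of code of your own. Each camera call takes 0.05 s, during which the arm holds its last target. There are 200 camera calls.

## Task

Get the empty drinks dispenser ready to be filled: first turn the red handle of its tap fully closed, then slide the metal drip tray along the table, without lifting it, until it sits square and flush against both sides of the wooden fence corner under the tap. Then stand the blue cup upright on the tray, centred under the spout. Leave everything else on the table where it is.

Things in the scene. Friction and masses are not known exactly. Their poses are not given: they have to be found in the camera images.
- stand: Fixed dispenser stand. Origin: inside corner of its wooden fence at table height; x points through the back fence, away from the robot, y through the side fence, to the left. Fence inner faces are x=0 (y -190 to 14 mm) and y=0 (x -110 to 0 mm); 26 mm high, 14 thick. A wooden deck behind the fence carries an empty glass jar; its tap overhangs the tray's place.
- tray_home (a point): Where the centre of the tray's underside lies when it is home: x=-50, y=-80 mm in the stand's frame, table height; the tray's long side is then along the back fence.
- jar_front (a point): Front of the glass jar, where the steel tap pipe (18 mm thick) leaves it towards the spout: x=14, y=-80 mm in the stand's frame, 165 mm above the table. The jar (164 mm across, standing 130 to 343 mm above the table with its orange lid) lies behind this point, centred 82 mm farther along x; its deck spans x 14 to 178, y -178 to 18 mm.
- spout (a point): Lower mouth of the tap's upright spout (22 mm across), 140 mm above the table, at x=-50, y=-80 mm in the stand's frame; the spout body reaches up to 182 mm and the handle turns on top of it about the same vertical line.
- tap_handle (a joint): Angle of the red tap handle about the vertical line through the spout, rad: 0 = closed, the handle pointing along the stand's +y (across the pipe, to the robot's left), at its stop; 1.57 = fully open, the handle pointing along the stand's -x (away from the jar, towards the robot). It turns stiffly and stays where it is left.
- handle_tip (a point): Near the free end of the red handle, 64 mm from the turning axis, at mid thickness, 197 mm above the table. The handle is a flat bar 14 mm wide, 14 mm thick (190 to 204 mm above the table) and 68 mm long from its axis.
- tray: Loose aluminium drip tray, a flat slab with black slots on top: 100 mm along its x, 160 mm along its y, 18 mm high, about 0.45 kg; its top is level. Origin at the centre of its underside, z up.
- cup_blue: Blue drinking cup of rim diameter 64 mm, tapering to a narrower foot, 80 mm high, open at the top; origin at the centre of its underside, z up. This is the cup to use.
- cup_white: White drinking cup of rim diameter 64 mm, tapering to a narrower foot, 80 mm high, open at the top; origin at the centre of its underside, z up; to be left alone.
- cup_orange: Orange drinking cup of rim diameter 64 mm, tapering to a narrower foot, 80 mm high, open at the top; origin at the centre of its underside, z up; to be left alone.
- bottle: Bottle 72 mm across, 210 mm high with a blue label; origin at the centre of its underside; to be left alone.
- jam_jar: Amber jar 80 mm across, 100 mm high with a yellow cap; origin at the centre of its underside; to be left alone.
- spoon: Spoon lying along its x axis on the table; to be left alone.
- napkins: White block of paper napkins, 120 x 120 x 60 mm; origin at the centre of its underside; to be left alone.
Not all that is in view belongs to the job. There is more than one size of the tray; the one meant has the size given above. There is more than one size of the cup_blue; the job needs the smaller.

How it is judged:
On the way, in this order (a step that is already met when the one before it is completed fails the run):
1. the tap handle is turned to its closed stop (value of joint tap_handle below 0.1 rad), for 0.2 s.
2. the drip tray is square and flush in the fence corner (x of tray in the frame of stand above -0.0535 m and y of tray in the frame of stand above -0.0835 m and angle between the x axis of tray and the x axis of stand, either way round below 0.025 rad and height (world z) of tray below 0.004 m), for 0.2 s.
3. the blue cup stands upright on the tray under the spout (horizontal distance between cup_blue and spout below 0.015 m and angle between cup_blue's own z axis and vertical below 0.06 rad and height (world z) of cup_blue between 0.014 and 0.023 m), for 0.2 s.
At the end, for the whole second after the job is handed in: The tap handle is within 0.10 rad of its closed stop; the drip tray lies flat on the table within 3.5 mm of both fences and within 0.025 rad of square; the blue cup stands upright on the tray (within 0.06 rad), its axis within 15 mm of the spout's; cup and tray are at rest (all of step 2 and all of step 3 and value of joint tap_handle below 0.1 rad and linear speed of each of cup_blue, tray below 0.02 m/s); the robot touches nothing.
It fails at once if another cup, the bottle, jam jar, spoon or napkins is moved more than 30 mm from its place (distance of any of cup_white, cup_orange, bottle, jam_jar, spoon, napkins from where it was at the start of the episode above 0.03 m).
It fails at once if the drip tray is lifted off the table instead of slid (more than 15 mm) (height (world z) of tray above 0.015 m).
It fails at once if the blue cup is tipped over (angle between cup_blue's own z axis and vertical above 0.7 rad).
It also fails if it takes over 69 s, if anything falls off the work surface, if the arm or the gripper's body presses on something with over 40 N, if the wrist force passes 120 N, or if a joint passes its speed limit or range.

## Working session

There is one attempt and no reset: what is moved stays moved. The work goes in short steps, Python scripts to look and compute and a shell command to move; the robot and the scene stay as the last step left them, time stands still between calls to the robot, and variables do not carry over. Pictures are saved under pics/ and viewed, at most 11 in all, crops included, and the job is handed in when it is done.

```bash
ls; mkdir -p pics
python3 - <<'E'
from rig import robot
import cv2
for n in("top","side"):
    im=robot.camera(n); cv2.imwrite(f"pics/{n}0.png",cv2.resize(im[:,:,::-1],(800,600),interpolation=cv2.INTER_CUBIC)); print(n,robot.camera_model(n))
    for k in("tray","cup_blue","handle_tip","stand"):
        print(k,[(round(d["score"],2),[round(v) for v in d["rect"]]) for d in robot.search_frame(k,n)][:4])
print(robot.get_obs())
E
```

```text
pics
top {'fx': 469.9724438033849, 'fy': 469.9724438033849, 'cx': 248.9563174712907, 'cy': 183.8515228721032, 'k1': 0.0027041934111530458, 'xyz': array([ 0.26221673, -0.02600964,  1.72255778]), 'orientation': array([ 0.71019284, -0.70002959,  0.05629468, -0.04914889])}
tray [(0.67, [170, 153, 214, 185]), (0.55, [151, 217, 193, 281])]
cup_blue [(0.75, [343, 193, 364, 216]), (0.57, [378, 210, 409, 238])]
handle_tip [(0.67, [175, 137, 181, 163])]
stand [(0.82, [137, 61, 209, 174]), (0.63, [261, 183, 281, 233])]
side {'fx': 386.1345301227282, 'fy': 386.1345301227282, 'cx': 257.12385098388734, 'cy': 190.7209112296801, 'k1': -0.011186532594362263, 'xyz': array([0.04341955, 0.99125148, 1.0281047 ]), 'orientation': array([-0.19815256,  0.87990732, -0.42249981,  0.08940118])}
tray [(0.67, [253, 252, 326, 310]), (0.63, [199, 222, 239, 261])]
cup_blue [(0.8, [303, 150, 317, 172]), (0.52, [325, 135, 331, 160])]
handle_tip [(0.7, [192, 202, 214, 213]), (0.67, [303, 152, 317, 172]), (0.19, [119, 151, 218, 266])]
stand [(0.74, [122, 151, 217, 268])]
{'time': 0.5, 'q': array([-1.51250495e+00,  5.27539270e-01,  1.43277150e+00,  4.11436289e-05,
        1.18138057e+00, -1.78529940e-01]), 'joint_velocities': array([-9.06118243e-05, -5.16796700e-04, -3.87333860e-04, -9.09556354e-04,
        1.66508767e-03,  1.65105258e-04]), 'joint_torque': array([-5.11187718e-04, -4.39604330e+01, -1.76789367e+01,  6.34052488e-02,
        5.14678820e-02, -3.71685223e-05]), 'position': array([ 0.14665227, -0.60749313,  0.22250143]), 'tool_rot': array([ 9.92998567e-01,  1.18126388e-01,  2.19615326e-05, -4.81103569e-05]), 'ft_force': array([-0.05669629, -0.05546781,  0.3110023 ]), 'moment': array([-0.02569058, -0.0021088 , -0.00333794]), 'grip_force': 0.0, 'grip_width': 0.08697045944776925}
```

View pics/top0.png

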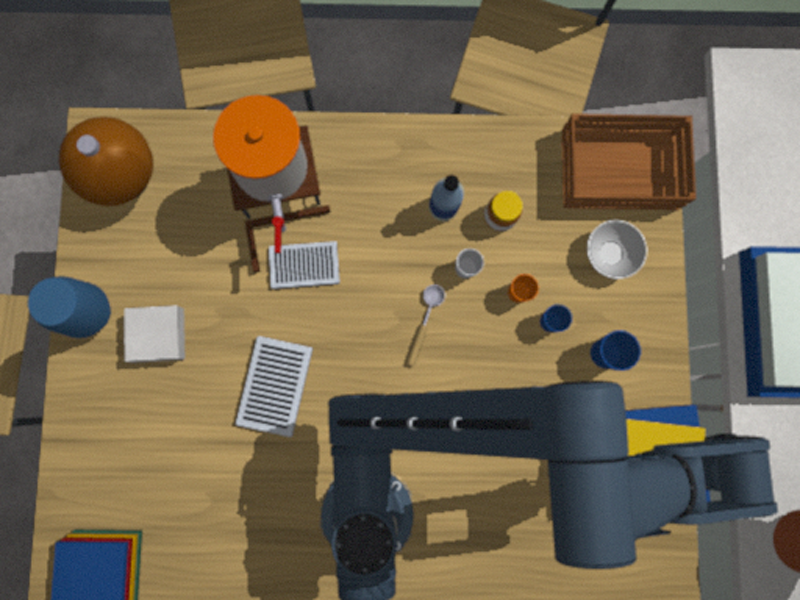

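View pics/side0.png

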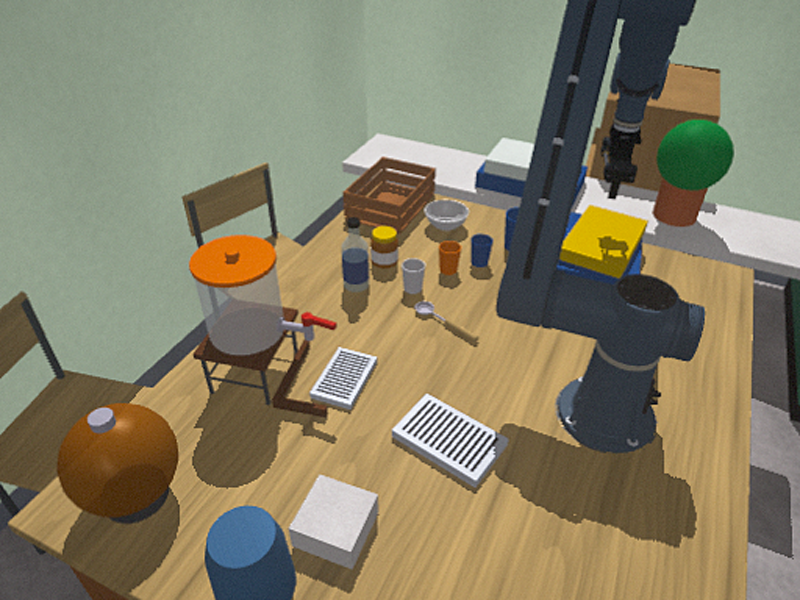

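The top view (800×600) shows the stand with its fence: back fence (250,222)-(328,210), side fence (250,222)-(255,272). The handle points toward the robot, around (278,235). The 160×100 tray is near (304,265), the larger look-alike at (274,385), and the small blue cup at (556,318) beside the bigger one at (616,350). Next I'll rectify the area to measure it.

```bash
cat > h.py <<'E'
from rig import robot
import numpy as np, cv2
from scipy.spatial.transform import Rotation as R
def proj(P,n):
    m=robot.camera_model(n); p=(np.atleast_2d(P)-m["xyz"])@R.from_quat(m["orientation"]).as_matrix()
    s=p[:,:2]/p[:,2:]; s=s*(1+m["k1"]*(s**2).sum(1,keepdims=True))
    return s*[m["fx"],m["fy"]]+[m["cx"],m["cy"]]
def unproj(uv,z,n):
    m=robot.camera_model(n); d=(np.atleast_2d(uv)-[m["cx"],m["cy"]])/[m["fx"],m["fy"]]; s=d.copy()
    for _ in range(5): s=d/(1+m["k1"]*(s**2).sum(1,keepdims=True))
    r=np.c_[s,np.ones(len(s))]@R.from_quat(m["orientation"]).as_matrix().T
    return (m["xyz"]+r*((z-m["xyz"][2])/r[:,2:]))[:,:2]
def ortho(im,n,z,x0,x1,y0,y1,mm=1):
    xs=np.arange(x1,x0,-mm/1000); ys=np.arange(y1,y0,-mm/1000)
    X,Y=np.meshgrid(xs,ys,indexing="ij"); uv=proj(np.c_[X.ravel(),Y.ravel(),np.full(X.size,z)],n).reshape(X.shape+(2,)).astype(np.float32)
    return cv2.remap(im,uv[...,0],uv[...,1],cv2.INTER_CUBIC)
E
python3 - <<'E'
from h import *
a=robot.camera("top"); b=robot.camera("side"); cv2.imwrite("a.png",a[:,:,::-1]); cv2.imwrite("b.png",b[:,:,::-1])
print(unproj([[192,169],[175,150]],.02,"top"), unproj([[353.5,204.5],[394,224]],.08,"top"),unproj([[172,249]],.02,"top"))
print(unproj([[310,152],[310,172],[221,240]],0.0,"side"))
c=unproj([[165,140]],.026,"top")[0]; print(c)
x0,y1=c[0]-.25,c[1]+.06
A=ortho(a,"top",.022,x0,x0+.38,y1-.38,y1); B=ortho(b,"side",.022,x0,x0+.38,y1-.38,y1)
o=np.hstack([A,B])[:,:,::-1]; o=cv2.resize(o,None,fx=1.05,fy=1.05); print(x0,y1,o.shape); cv2.imwrite("pics/o1.png",o)
E
```

```text
[[0.57037628 0.1685878 ]
 [0.64073381 0.23358755]] [[ 0.44147278 -0.40989746]
 [ 0.37497401 -0.5506334 ]] [[0.2782093 0.230916 ]]
[[ 0.47183102 -0.55392223]
 [ 0.41767863 -0.39666527]
 [ 0.57293039  0.14838261]]
[0.6765558  0.27093737]
0.42655579815699474 0.3309373735004347 (399, 798, 3)
```

View pics/o1.png

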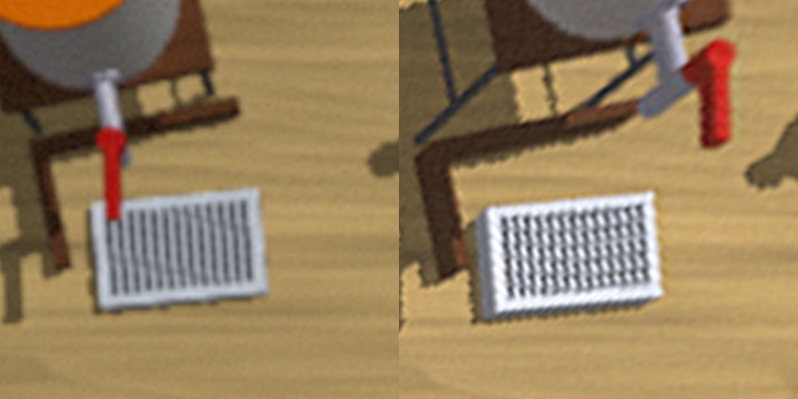

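```bash
cat > fit.py <<'E'
from h import *
from scipy.optimize import minimize
S=4
def box(x0,x1,y0,y1,z0,z1): return np.array([[x,y,z] for x in(x0,x1) for y in(y0,y1) for z in(z0,z1)])
def place(P,p): c,s=np.cos(p[2]),np.sin(p[2]); return np.c_[P[:,:2]@np.array([[c,s],[-s,c]])+p[:2],P[:,2]]
def mask(boxes,p,n):
    M=np.zeros((384*S,512*S),np.uint8)
    for b in boxes:
        q=cv2.convexHull(((proj(place(b,p),n)+.5)*S-.5).astype(np.float32))
        cv2.fillConvexPoly(M,np.round(q*16).astype(np.int32),1,shift=4)
    return M
K=np.ones((4*S+1,4*S+1),np.uint8)
def cost(p,boxes,cls):
    t=0
    for n,(fg,ig) in cls.items():
        M=mask(boxes,p,n)>0; D=cv2.dilate(M.astype(np.uint8),K)>0
        t+=(((M&(fg<.5))|(D&~M&(fg>=.5)))&~ig).sum()/max(M.sum(),1)
    return t
def fit(p0,boxes,cls):
    best=None
    for k in range(5):
        p=np.array(p0)+(np.random.default_rng(k).normal(0,1,3)*[.006,.006,.04] if k else 0)
        r=minimize(cost,p,args=(boxes,cls),method="Nelder-Mead",options=dict(initial_simplex=np.array([p]+[p+d for d in np.diag([.008,.008,.05])]),xatol=1e-4,fatol=1e-4))
        if best is None or r.fun<best.fun: best=r
    return best
def up(im): return cv2.resize(im,None,fx=S,fy=S,interpolation=cv2.INTER_CUBIC).astype(float)
FENCE=[box(0,.014,-.19,.014,0,.026),box(-.11,.014,0,.014,0,.026)]
TRAY=[box(-.05,.05,-.08,.08,0,.018)]
def cls(ims,kind):
    o={}
    for n,im in ims.items():
        u=up(im); r,g,b=u[...,0],u[...,1],u[...,2]; red=(r>130)&(g<.45*r); gray=(abs(r-b)<30)&(r>90)
        if kind=="fence": o[n]=(((g<.72*r)&(r<140)&~red).astype(float), cv2.dilate((red|gray).astype(np.uint8),np.ones((9,9)))>0)
        else:
            fg=((r-b<.3*r)).astype(np.uint8); fg=cv2.morphologyEx(fg,cv2.MORPH_CLOSE,np.ones((17,17)))
            o[n]=(fg.astype(float), cv2.dilate(red.astype(np.uint8),np.ones((13,13)))>0)
    return o
E
cat > meas.py <<'E'
from fit import *
def run(ims,ps,pt):
    f={}
    for cams in (("top",),("side",),("top","side")):
        I={k:ims[k] for k in cams}
        if ps is not None: r=fit(ps,FENCE,cls(I,"fence")); print(cams,"stand",r.x.round(4),round(r.fun,3)); f["s"]=r.x
        r=fit(pt,TRAY,cls(I,"tray")); print(cams,"tray",r.x.round(4),round(r.fun,3)); f["t"]=r.x
    return f
E
python3 - <<'E'
from meas import *
ims={"top":cv2.imread("a.png")[:,:,::-1],"side":cv2.imread("b.png")[:,:,::-1]}
f=run(ims,[.668,.281,.2],[.568,.166,.08])
v=[]
for n in ims:
    u=cv2.resize(ims[n][:,:,::-1],None,fx=S,fy=S,interpolation=cv2.INTER_CUBIC).copy()
    for b,p,c in((FENCE,f["s"],(0,255,0)),(TRAY,f["t"],(255,0,255))):
        cv2.drawContours(u,cv2.findContours(mask(b,p,n),0,1)[0],-1,c,1)
    for z,x in((.14,0),(.182,0),(.197,-.064)):
        q=proj(place(np.array([[-.05+x,-.08,z]]),f["s"]),n)[0]*S; cv2.circle(u,tuple(int(t) for t in q),3,(255,255,0),-1)
    m=proj([[.62,.2,.05]],n)[0]*S; x,y=int(m[0]),int(m[1]); v.append(u[y-200:y+200,x-200:x+200])
cv2.imwrite("pics/f1.png",np.hstack(v))
E
```

```text
('top',) stand [0.66   0.2889 0.2212] 0.277
('top',) tray [0.5718 0.1611 0.104 ] 0.041
('side',) stand [0.6584 0.2851 0.24  ] 0.394
('side',) tray [0.57   0.1607 0.0928] 0.011Traceback (most recent call last):
  File "<stdin>", line 3, in <module>
  File "meas.py", line 6, in run
    if ps is not None: r=fit(ps,FENCE,cls(I,"fence")); print(cams,"stand",r.x.round(4),round(r.fun,3)); f["s"]=r.x
                         ~~~^^^^^^^^^^^^^^^^^^^^^^^^^
  File "fit.py", line 23, in fit
    r=minimize(cost,p,args=(boxes,cls),method="Nelder-Mead",options=dict(initial_simplex=np.array([p]+[p+d for d in np.diag([.008,.008,.05])]),xatol=1e-4,fatol=1e-4))
    res = _minimize_neldermead(fun, x0, args, callback, bounds=bounds,
                               **options)
    fxe = func(xe)
    fx = function(np.copy(x), *(wrapper_args + args))
  File "fit.py", line 16, in cost
    M=mask(boxes,p,n)>0; D=cv2.dilate(M.astype(np.uint8),K)>0
      ~~~~^^^^^^^^^^^
  File "fit.py", line 9, in mask
    q=cv2.convexHull(((proj(place(b,p),n)+.5)*S-.5).astype(np.float32))
                       ~~~~^^^^^^^^^^^^^^
  File "h.py", line 5, in proj
    m=robot.camera_model(n); p=(np.atleast_2d(P)-m["xyz"])@R.from_quat(m["orientation"]).as_matrix()
ValueError: time passes only in moves, steps and waits
```

```bash
sed -i 's/robot.camera_model(n)/CM(n)/; 3a from functools import lru_cache\nCM=lru_cache(None)(lambda n: robot.camera_model(n))' h.py
cat > show.py <<'E'
from meas import *
def show(ims,s,t,name,cl=None,cen=(.62,.2,.05)):
    v=[]
    for n in ims:
        u=cv2.resize(np.ascontiguousarray(ims[n][:,:,::-1]),None,fx=S,fy=S,interpolation=cv2.INTER_CUBIC)
        for b,p,c in((FENCE,s,(0,255,0)),(TRAY,t,(255,0,255))):
            cv2.drawContours(u,cv2.findContours(mask(b,p,n),0,1)[0],-1,c,1)
        for z,x in((.14,0),(.182,0),(.197,-.064)):
            q=proj(place(np.array([[-.05+x,-.08,z]]),s),n)[0]*S; cv2.circle(u,tuple(int(a) for a in q),3,(255,255,0),-1)
        m=proj([cen],n)[0]*S; x,y=int(m[0]),int(m[1]); v.append(u[y-200:y+200,x-200:x+200])
        if cl is not None: cv2.drawContours(u,cv2.findContours(cl[n][0].astype(np.uint8),0,1)[0],-1,(255,0,0),1)
    cv2.imwrite(name,np.hstack(v))
E
python3 - <<'E'
from show import *
ims={"top":cv2.imread("a.png")[:,:,::-1],"side":cv2.imread("b.png")[:,:,::-1]}
A=ortho(ims["top"],"top",.022,.4266,.8066,-.0491,.3309)
for x,y in((215,118),(190,122),(150,130),(43,170),(48,200),(60,255),(20,200),(100,160),(250,160),(70,150)): print((x,y),A[int(y/1.05),int(x/1.05)])
c=cls(ims,"fence")
f=run(ims,[.66,.287,.2],[.571,.161,.1]); show(ims,f["s"],f["t"],"pics/f1.png",c)
E
```

```text
(215, 118) [47 32 19]
(190, 122) [53 28 18]
(150, 130) [37 14  9]
(43, 170) [51 28  7]
(48, 200) [54 30 18]
(60, 255) [86 49 32]
(20, 200) [86 73 49]
(100, 160) [159 131  83]
(250, 160) [172 147  97]
(70, 150) [50 36 19]
('top',) stand [0.6608 0.289  0.2157] 0.277
('top',) tray [0.5717 0.1618 0.101 ] 0.041
('side',) stand [0.6587 0.2852 0.2404] 0.393
('side',) tray [0.5697 0.1609 0.0963] 0.011
('top', 'side') stand [0.6616 0.2863 0.2104] 0.69
('top', 'side') tray [0.5704 0.1609 0.0929] 0.065
```

View pics/f1.png

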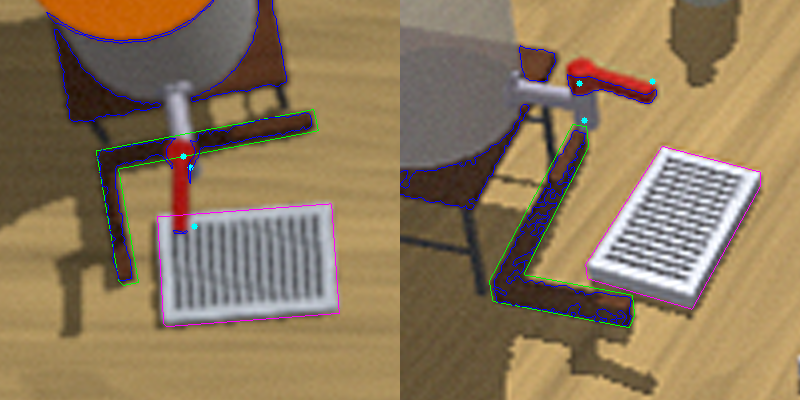

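```bash
sed -i 's/((g<.72\*r)&(r<140)&~red)/(((cv2.GaussianBlur(g,(0,0),2)<.77*cv2.GaussianBlur(r,(0,0),2)))\&(r<125)\&~red)/' fit.py
python3 - <<'E'
from show import *
ims={"top":cv2.imread("a.png")[:,:,::-1],"side":cv2.imread("b.png")[:,:,::-1]}
c=cls(ims,"fence")
f=run(ims,[.66,.287,.2],[.571,.161,.1]); show(ims,f["s"],f["t"],"pics/f2.png",c)
# red handle: centroid/axis from each camera at z~.2
for n in ims:
    u=up(ims[n]); r,g=u[...,0],u[...,1]; rd=((r>120)&(g<.35*r)).astype(np.uint8)
    q=proj([[.6,.2,.19]],n)[0]*S; w=np.zeros_like(rd); cv2.circle(w,(int(q[0]),int(q[1])),160,1,-1); rd*=w
    ys,xs=np.nonzero(rd); P=unproj(np.c_[xs,ys]/S,.200,n)
    m=P.mean(0); e=np.linalg.svd(P-m,full_matrices=False)[2][0]; e=e*np.sign(-e[0]); t=(P-m)@e
    print(n,"dir",np.arctan2(e[1],e[0]),"ends",(m+e*np.percentile(t,1)).round(4),(m+e*np.percentile(t,99)).round(4))
E
```

```text
('top',) stand [0.6618 0.289  0.2125] 0.158
('top',) tray [0.5717 0.1618 0.101 ] 0.041
('side',) stand [0.6594 0.2863 0.2309] 0.164
('side',) tray [0.5697 0.1609 0.0963] 0.011
('top', 'side') stand [0.6617 0.289  0.2132] 0.337
('top', 'side') tray [0.5704 0.1609 0.0929] 0.065
top dir -3.1097079539812986 ends [0.6374 0.1982] [0.5638 0.1958]
side dir -3.121535871217556 ends [0.6359 0.1988] [0.5607 0.1973]
```

View pics/f2.png

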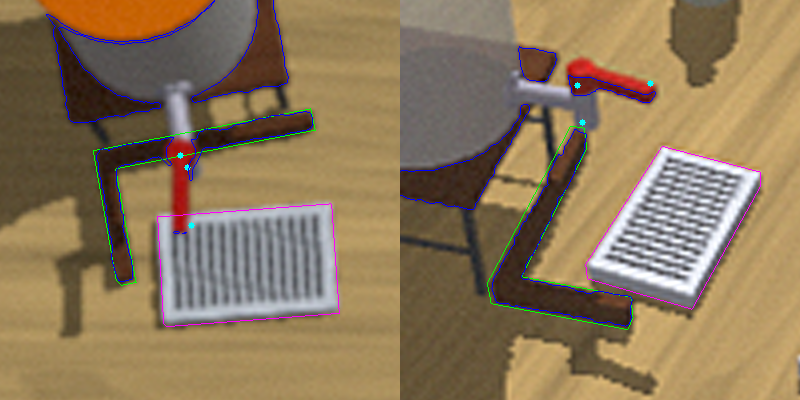

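The fits agree: stand ≈ (0.662, 0.289, yaw 0.213), tray ≈ (0.570, 0.161, yaw 0.095). The handle's own axis estimate (0.629, 0.198) matches the predicted spout (0.630, 0.199), and the handle is at about 1.39 rad. Tool axes are already aligned with the stand, so I'll push the handle from its right side with shut fingers.

```bash
cat > dp.py <<'E'
import sys; from h import *
o=robot.get_obs(); M=R.from_quat(o["tool_rot"]).as_matrix()
ST=np.array([.662,.2885]); Y=.213; RS=np.array([[np.cos(Y),-np.sin(Y)],[np.sin(Y),np.cos(Y)]])
def dp(p): return ((np.array(p)-o["position"])@M*1000).round(0)
def stand(x,y,z): return np.r_[ST+RS@[x/1000,y/1000],z/1000]
E
python3 - <<'E'
from dp import *
print("via",dp([.42,-.3,.26]))
for x,y in((-54,-32),(-52,-10),(-46,11.5),(-35.5,28),(-16.5,40),(-13,40),(-45,40)):
    p=stand(x-50,y-80,186); print((x,y),p.round(3),dp(p))
print("hi",dp(stand(-104,-112,250)))
E
```

```text
via [ 338. -235.  -37.]
(-54, -32) [0.584 0.157 0.186] [ 605. -641.   37.]
(-52, -10) [0.581 0.179 0.186] [ 607. -663.   37.]
(-46, 11.5) [0.583 0.201 0.186] [ 614. -684.   37.]
(-35.5, 28) [0.589 0.22  0.186] [ 624. -700.   37.]
(-16.5, 40) [0.605 0.235 0.186] [ 644. -712.   37.]
(-13, 40) [0.609 0.236 0.186] [ 647. -712.   37.]
(-45, 40) [0.578 0.229 0.186] [ 615. -712.   37.]
hi [ 605. -641.  -27.]
```

```bash
python3 -m jog '{"dp":[[50,-20,-37],[100,-60,-37],[145,-100,-37],[190,-140,-37],[240,-160,-37],[290,-190,-37],[338,-230,-37],[360,-275,-37],[385,-320,-37],[410,-365,-37],[435,-405,-37],[460,-445,-37]],"delta_rot":[[0,0,0],[0,0,0],[0,0,0],[0,0,0],[0,0,0],[0,0,0],[0,0,0],[0,0,0],[0,0,0],[0,0,0],[0,0,0],[0,0,0]],"gripper":[-1,-1,-1,-1,-1,-1,-1,-1,-1,-1,-1,-1]}' 20
python3 - <<'E'
from dp import *
print(dp(stand(-104,-112,250)),dp(stand(-104,-112,186)))
E
```

```text
time: 1.8
position: [0.4697, -0.1243, 0.2599]
tool_rot: [0.993, 0.118, 0.0, 0.0]
ft_force: [0.7, -0.5, 0.4]
grip_width: 0.0026
grip_force: 0.0
[ 177. -247.   10.] [ 177. -247.   74.]
```

```bash
python3 -m jog '{"dp":[[40,-40,0],[75,-80,0],[110,-125,0],[130,-150,0],[130,-150,0],[130,-150,0]],"delta_rot":[[0,0,0],[0,0,0],[0,0,0],[0,0,0],[0,0,0],[0,0,0]],"gripper":[-1,-1,-1,-1,-1,-1]}'
python3 - <<'E'
from dp import *
print(dp(stand(-104,-112,250)),dp(stand(-104,-112,186)))
E
```

```text
time: 2.4
position: [0.5603, 0.0512, 0.2594]
tool_rot: [0.993, 0.12, -0.0, 0.0]
ft_force: [0.2, -0.7, -0.2]
grip_width: 0.0004
grip_force: 0.0
[ 48. -97.   9.] [ 48. -97.  73.]
```

```bash
python3 -m jog '{"dp":[[25,-40,5],[40,-75,15],[48,-95,40],[48,-97,73],[48,-97,73],[48,-97,73]],"delta_rot":[[0,0,0],[0,0,0],[0,0,0],[0,0,0],[0,0,0],[0,0,0]],"gripper":[-1,-1,-1,-1,-1,-1]}'
python3 - <<'E'
from dp import *
for x,y in((-54,-32),(-52,-10),(-46,11.5),(-35.5,28),(-16.5,40),(-13,40),(-45,40)):
    print((x,y),dp(stand(x-50,y-80,186)))
E
```

```text
time: 3.0
position: [0.5839, 0.1541, 0.1865]
tool_rot: [0.993, 0.117, -0.001, 0.0]
ft_force: [0.3, 0.6, -0.2]
grip_width: 0.0005
grip_force: 0.0
(-54, -32) [ 1. -3.  1.]
(-52, -10) [  3. -25.   1.]
(-46, 11.5) [ 10. -46.   1.]
(-35.5, 28) [ 21. -62.   0.]
(-16.5, 40) [ 40. -74.   0.]
(-13, 40) [ 43. -74.   0.]
(-45, 40) [ 11. -75.   0.]
```

```bash
python3 -m jog '{"dp":[[2,-14,0],[3,-25,0],[6,-36,0],[10,-46,0],[15,-54,0],[21,-62,0],[28,-67,0],[35,-72,0],[41,-74,0],[45,-74,0],[45,-74,0]],"delta_rot":[[0,0,0],[0,0,0],[0,0,0],[0,0,0],[0,0,0],[0,0,0],[0,0,0],[0,0,0],[0,0,0],[0,0,0],[0,0,0]],"gripper":[-1,-1,-1,-1,-1,-1,-1,-1,-1,-1,-1]}'
```

```text
time: 4.1
position: [0.6017, 0.2356, 0.1856]
tool_rot: [0.993, 0.118, -0.012, 0.002]
ft_force: [-18.3, -10.4, 11.3]
grip_width: -0.0
grip_force: 10.1
```

```bash
python3 -m jog '{"dp":[[3,0,0],[3,0,0],[3,0,0]],"delta_rot":[[0,0,0],[0,0,0],[0,0,0]],"gripper":[-1,-1,-1]}'
python3 -m jog '{"dp":[[-30,5,0],[-45,15,0],[-50,20,-20],[-60,60,-60],[-70,100,-60],[-80,150,-60],[-80,150,-60]],"delta_rot":[[0,0,0],[0,0,0],[0,0,0],[0,0,0],[0,0,0],[0,0,0],[0,0,0]],"gripper":[-1,-1,-1,-1,-1,-1,-1]}'
cat > hand.py <<'E'
from show import *
def handle(ims):
  for n in ims:
    u=up(ims[n]); r,g=u[...,0],u[...,1]; rd=((r>110)&(g<.35*r)).astype(np.uint8)
    q=proj([[.61,.21,.19]],n)[0]*S; w=np.zeros_like(rd); cv2.circle(w,(int(q[0]),int(q[1])),160,1,-1); rd*=w
    ys,xs=np.nonzero(rd); P=unproj(np.c_[xs,ys]/S,.200,n)
    m=P.mean(0); e=np.linalg.svd(P-m,full_matrices=False)[2][0]; e=e*np.sign(e[1]); t=(P-m)@e
    print(n,"angle",np.arctan2(e[1],e[0])-1.784,"ends",(m+e*np.percentile(t,1)).round(4),(m+e*np.percentile(t,99)).round(4))
E
python3 - <<'E'
from hand import *
ims={n:robot.camera(n) for n in("top","side")}; handle(ims)
show(ims,[.662,.2885,.213],[.5704,.1609,.095],"pics/h1.png")
E
```

```text
time: 4.4
position: [0.6018, 0.2356, 0.1856]
tool_rot: [0.993, 0.118, -0.014, 0.003]
ft_force: [-23.8, -11.6, 14.0]
grip_width: 0.0001
grip_force: 12.5
time: 5.1
position: [0.5735, 0.0699, 0.2475]
tool_rot: [0.993, 0.115, 0.002, 0.001]
ft_force: [-1.0, 1.2, 0.2]
grip_width: 0.0011
grip_force: 0.0
top angle -0.012220876662385471 ends [0.6307 0.1902] [0.6158 0.2634]
side angle -0.006058856581329319 ends [0.6272 0.1894] [0.6103 0.2699]
```

View pics/h1.png

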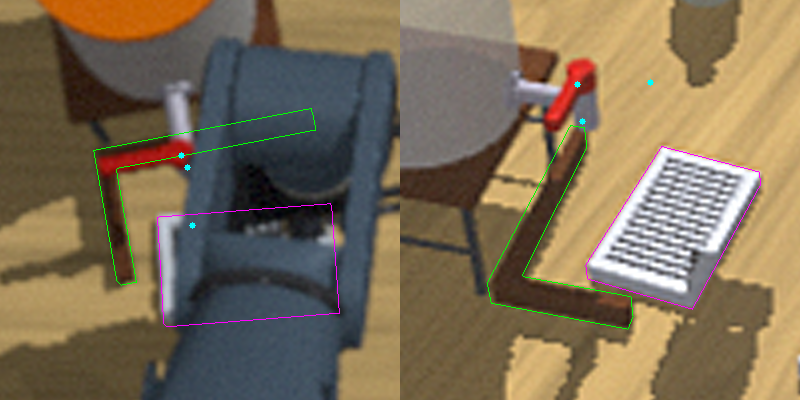

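The tap is closed (measured angle ≈ -0.01 rad) and the tray hasn't moved. Next I'll square up and push the tray from the front with open fingers, tool leaned back to clear the spout.

Run:
```python
from dp import *
print(dp(stand(-215,-105,70)), R.from_matrix(M).as_euler("ZYX"))
t=R.from_euler("z",.213).as_matrix()@R.from_euler("y",-.25).as_matrix()@np.diag([1,-1,-1])
print(t.round(2),R.from_matrix(M.T@t).as_rotvec().round(3))
```

```text
[-81. -87. 177.] [ 2.33651521e-01 -2.61135498e-03 -3.14015701e+00]
[[ 0.95  0.21  0.24]
 [ 0.2  -0.98  0.05]
 [ 0.25  0.   -0.97]] [-0.004  0.247  0.02 ]
```

```bash
python3 -m jog '{"dp":[[-35,-20,10],[-65,-45,30],[-81,-70,60],[-81,-87,105],[-81,-87,150],[-81,-87,177],[-81,-87,177],[-81,-87,177]],"delta_rot":[[0,0.1,0.01],[0,0.2,0.02],[0,0.247,0.02],[0,0.247,0.02],[0,0.247,0.02],[0,0.247,0.02],[0,0.247,0.02],[0,0.247,0.02]],"gripper":[1,1,1,1,1,1,1,1]}'
python3 - <<'E'
from dp import *
print(R.from_matrix(M).as_euler("ZYX"))
for x in(-215,-190,-175,-160,-150,-145): print(x,dp(stand(x,-105,8)))
E
```

```text
time: 6.0
position: [0.4722, 0.1411, 0.0694]
tool_rot: [0.987, 0.108, 0.122, -0.015]
ft_force: [-0.2, 0.5, 0.8]
grip_width: 0.0567
grip_force: 0.0
[ 0.21738752 -0.2469081  -3.13844026]
-215 [-13.   1.  60.]
-190 [11.  1. 66.]
-175 [25.  1. 70.]
-160 [40.  2. 73.]
-150 [50.  2. 76.]
-145 [54.  2. 77.]
```

```bash
python3 -m jog '{"dp":[[-13,1,30],[-13,1,60],[-13,1,60],[0,1,63],[8,1,65],[16,1,68],[24,1,70],[32,1,71],[40,2,73],[48,2,75],[54,2,77],[54,2,77]],"delta_rot":[[0,0,0],[0,0,0],[0,0,0],[0,0,0],[0,0,0],[0,0,0],[0,0,0],[0,0,0],[0,0,0],[0,0,0],[0,0,0],[0,0,0]],"gripper":[1,1,1,1,1,1,1,1,1,1,1,1]}'
python3 - <<'E'
from hand import *
from dp import *
ims={n:robot.camera(n) for n in("top","side")}
r=fit([.59,.17,.213],TRAY,cls({"side":ims["side"]},"tray"));print(r.x,r.fun, RS.T@(r.x[:2]-ST),r.x[2]-Y, "tcp",RS.T@(o["position"][:2]-ST))
show(ims,[.662,.2885,.213],r.x,"pics/t1.png")
E
```

```text
time: 7.2
position: [0.5435, 0.1536, 0.0089]
tool_rot: [0.986, 0.107, 0.124, -0.014]
ft_force: [0.2, 0.1, 1.0]
grip_width: 0.087
grip_force: 0.2
[0.60224362 0.17200178 0.21883524] 0.09676269676269676 [-0.08303287 -0.10123341] 0.00583524427970003 tcp [-0.14433078 -0.10678882]
```

View pics/t1.png

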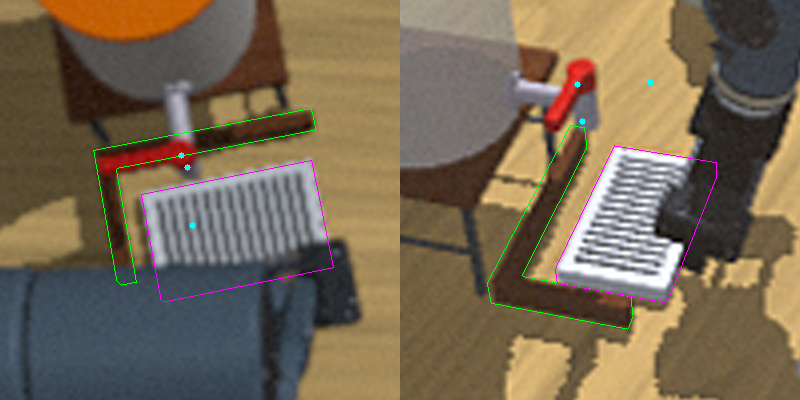

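The tray is now square, centred at stand (-84,-101). Next is the side push with shut fingers.

Run:
```python
from dp import *
for p in((-170,-107,20),(-170,-107,70),(-150,-230,70),(-98,-230,70),(-98,-230,8)): print(p,dp(stand(*p)))
```

```text
(-170, -107, 20) [-22.  -0. -17.]
(-170, -107, 70) [ -9.  -0. -66.]
(-150, -230, 70) [ 10. 123. -61.]
(-98, -230, 70) [ 60. 123. -48.]
(-98, -230, 8) [ 45. 123.  12.]
```

```bash
python3 -m jog '{"dp":[[-22,0,-17],[-15,0,-50],[-9,30,-66],[0,75,-63],[10,123,-61],[40,123,-54],[60,123,-48],[55,123,-28],[49,123,-5],[45,123,12],[45,123,12]],"delta_rot":[[0,0,0],[0,0,0],[0,0,0],[0,0,0],[0,0,0],[0,0,0],[0,0,0],[0,0,0],[0,0,0],[0,0,0],[0,0,0]],"gripper":[-1,-1,-1,-1,-1,-1,-1,-1,-1,-1,-1]}'
python3 - <<'E'
from dp import *
print(RS.T@(o["position"][:2]-ST))
for y in(-196,-175,-172): print(y,dp(stand(-98,y,8)))
E
```

```text
time: 8.4
position: [0.6124, 0.0433, 0.0047]
tool_rot: [0.987, 0.107, 0.12, -0.015]
ft_force: [-1.4, 0.1, -0.3]
grip_width: 0.0069
grip_force: 0.0
[-0.1002672  -0.22919146]
-196 [  3. -33.  -3.]
-175 [  3. -54.  -2.]
-172 [  3. -57.  -2.]
```

```bash
python3 -m jog '{"dp":[[0,0,-3],[1,-12,-3],[2,-22,-3],[3,-31,-3],[3,-37,-3],[3,-42,-2],[3,-46,-2],[3,-50,-2],[3,-53,-2],[3,-55,-2],[3,-57,-2],[3,-57,-2]],"delta_rot":[[0,0,0],[0,0,0],[0,0,0],[0,0,0],[0,0,0],[0,0,0],[0,0,0],[0,0,0],[0,0,0],[0,0,0],[0,0,0],[0,0,0]],"gripper":[-1,-1,-1,-1,-1,-1,-1,-1,-1,-1,-1,-1]}'
python3 - <<'E'
from hand import *
from dp import *
ims={n:robot.camera(n) for n in("top","side")}
for c in("side","top"):
    r=fit([.607,.19,.213],TRAY,cls({c:ims[c]},"tray"));print(c,r.x,r.fun, RS.T@(r.x[:2]-ST),r.x[2]-Y, "tcp",RS.T@(o["position"][:2]-ST))
E
```

```text
time: 9.6
position: [0.6039, 0.0997, 0.01]
tool_rot: [0.987, 0.107, 0.122, -0.015]
ft_force: [0.3, -2.1, 1.7]
grip_width: 0.0003
grip_force: 1.1
side [0.60232689 0.17706026 0.19172854] 0.09290550485722697 [-0.08188216 -0.09630685] -0.02127146301925162 tcp [-0.09671781 -0.17225698]
top [0.60292645 0.19183073 0.18830287] 0.18858140370693638 [-0.07817377 -0.08199692] -0.024697128287785364 tcp [-0.09671781 -0.17225698]
```

```bash
python3 -m jog '{"dp":[[0,-2,0],[0,-4,0],[0,-6,0],[0,-6,0]],"delta_rot":[[0,0,0],[0,0,0],[0,0,0],[0,0,0]],"gripper":[-1,-1,-1,-1]}'; python3 -m jog '{"dp":[[0,-2,0],[0,-4,0],[0,-4,0]],"delta_rot":[[0,0,0],[0,0,0],[0,0,0]],"gripper":[-1,-1,-1]}'
```

```text
time: 10.1
position: [0.6058, 0.1021, 0.0104]
tool_rot: [0.986, 0.107, 0.125, -0.012]
ft_force: [3.6, -15.6, -1.2]
grip_width: 0.0
grip_force: 8.0
time: 10.4
position: [0.6059, 0.1024, 0.0105]
tool_rot: [0.986, 0.107, 0.126, -0.011]
ft_force: [3.1, -31.8, -1.7]
grip_width: 0.0005
grip_force: 15.7
```

Hard contact with the side fence. Back out and go to the front for the push into the back fence.

```bash
python3 -m jog '{"dp":[[0,15,0],[0,40,0],[0,60,-25],[-5,60,-60],[-30,60,-66],[-60,60,-74],[-60,60,-74]],"delta_rot":[[0,0,0],[0,0,0],[0,0,0],[0,0,0],[0,0,0],[0,0,0],[0,0,0]],"gripper":[-1,-1,-1,-1,-1,-1,-1]}'
python3 - <<'E'
from dp import *
print(RS.T@(o["position"][:2]-ST),o["position"])
for p in((-175,-200,70),(-175,-78,70),(-175,-78,9)): print(p,dp(stand(*p)))
t=R.from_euler("z",.213).as_matrix()@R.from_euler("y",-.25).as_matrix()@np.diag([1,-1,-1])
print(R.from_matrix(M.T@t).as_rotvec().round(3))
E
```

```text
time: 11.1
position: [0.533, 0.0356, 0.0658]
tool_rot: [0.987, 0.107, 0.117, -0.017]
ft_force: [0.2, 0.5, 0.8]
grip_width: 0.0002
grip_force: 0.0
[-0.17952123 -0.2199157 ] [0.5330244  0.03560461 0.06579227]
(-175, -200, 70) [  5. -20.  -3.]
(-175, -78, 70) [   6. -142.   -2.]
(-175, -78, 9) [  -9. -141.   58.]
[-0.009  0.013  0.002]
```

```bash
python3 -m jog '{"dp":[[0,-40,-2],[0,-85,-2],[-4,-130,-2],[-6,-141,5],[-9,-141,35],[-9,-141,58],[-9,-141,58],[-9,-141,58]],"delta_rot":[[0,0,0],[0,0,0],[0,0,0],[0,0,0],[0,0,0],[0,0,0],[0,0,0],[0,0,0]],"gripper":[1,1,1,1,1,1,1,1]}'
python3 - <<'E'
from dp import *
print(RS.T@(o["position"][:2]-ST),o["position"])
for p in((-142,-78,9),(-110,-77,9),(-106,-77,9)): print(p,dp(stand(*p)))
t=R.from_euler("z",.213).as_matrix()@R.from_euler("y",-.25).as_matrix()@np.diag([1,-1,-1])
print(R.from_matrix(M.T@t).as_rotvec().round(3))
E
```

```text
time: 11.9
position: [0.5144, 0.1735, 0.0083]
tool_rot: [0.987, 0.107, 0.121, -0.015]
ft_force: [-0.4, -0.0, 0.5]
grip_width: 0.0564
grip_force: 0.0
[-0.16855921 -0.08120621] [0.51441646 0.17349672 0.0082886 ]
(-142, -78, 9) [26. -3.  6.]
(-110, -77, 9) [57. -4. 14.]
(-106, -77, 9) [61. -4. 14.]
[-0.004  0.005  0.004]
```

```bash
python3 -m jog '{"dp":[[0,0,0],[10,-1,2],[18,-2,4],[26,-3,6],[32,-3,8],[38,-3,9],[44,-4,10],[50,-4,12],[54,-4,13],[57,-4,14],[60,-4,14],[60,-4,14]],"delta_rot":[[0,0,0],[0,0,0],[0,0,0],[0,0,0],[0,0,0],[0,0,0],[0,0,0],[0,0,0],[0,0,0],[0,0,0],[0,0,0],[0,0,0]],"gripper":[1,1,1,1,1,1,1,1,1,1,1,1]}'
python3 - <<'E'
from dp import *
print(RS.T@(o["position"][:2]-ST),o["position"])
E
```

```text
time: 13.1
position: [0.5681, 0.1897, 0.0085]
tool_rot: [0.987, 0.107, 0.116, -0.015]
ft_force: [-11.2, -5.1, 7.1]
grip_width: 0.087
grip_force: 6.1
[-0.11270299 -0.07674242] [0.56806679 0.18966724 0.00853692]
```

```bash
python3 -m jog '{"dp":[[2,0,0],[4,0,1],[4,0,1]],"delta_rot":[[0,0,0],[0,0,0],[0,0,0]],"gripper":[1,1,1]}'; python3 -m jog '{"dp":[[-20,0,-2],[-50,0,-8],[-55,5,-50],[-60,50,-90],[-70,100,-120],[-80,150,-130],[-90,200,-130],[-90,250,-130],[-90,250,-130]],"delta_rot":[[0,0,0],[0,0,0],[0,0,0],[0,0,0],[0,0,0],[0,0,0],[0,0,0],[0,0,0],[0,0,0]],"gripper":[1,1,1,1,1,1,1,1,1]}'
python3 - <<'E'
from hand import *
from dp import *
ims={n:robot.camera(n) for n in("top","side")}
for n in ims: cv2.imwrite(f"c_{n}.png",ims[n][:,:,::-1])
for c in("side","top"):
    r=fit([.63,.199,.213],TRAY,cls({c:ims[c]},"tray"));print(c,r.x,r.fun, RS.T@(r.x[:2]-ST),r.x[2]-Y)
handle(ims)
show(ims,[.662,.2885,.213],r.x,"pics/t2.png")
E
```

```text
time: 13.4
position: [0.5682, 0.19, 0.0079]
tool_rot: [0.988, 0.107, 0.112, -0.015]
ft_force: [-17.2, -5.6, 13.1]
grip_width: 0.087
grip_force: 9.2
time: 14.3
position: [0.5201, -0.0852, 0.115]
tool_rot: [0.986, 0.105, 0.126, -0.011]
ft_force: [-0.1, 0.3, 0.1]
grip_width: 0.0871
grip_force: 0.0
side [0.63203898 0.18303904 0.21674936] 0.10315714370652239 [-0.05157765 -0.09674411] 0.003749360051864409
top [0.63000678 0.1994645  0.21775165] 0.032667969955756763 [-0.0500917  -0.08026026] 0.004751649574187139
top angle -0.03076842565422222 ends [0.6302 0.1883] [0.6163 0.2638]
side angle -0.006846918738440788 ends [0.6275 0.1897] [0.6108 0.2693]
```

View pics/t2.png

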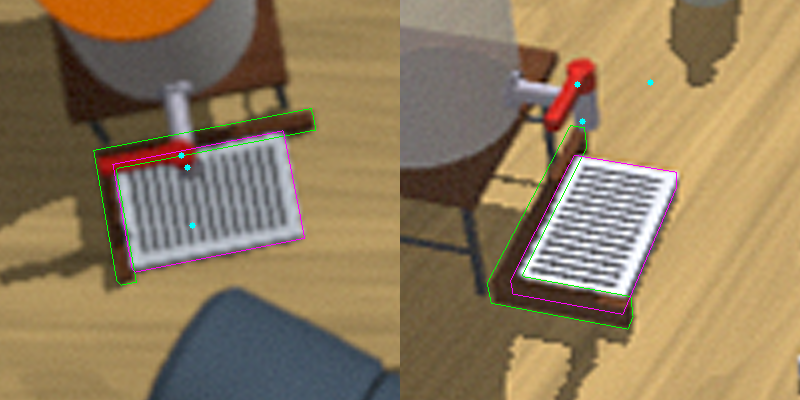

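The top picture shows the tray flush in the corner: fit (-50,-80) mm, 0.005 rad off square, and the tap still closed. Now I'll measure the blue cup and its neighbours.

Run:
```python
from fit import *
ims={n:cv2.imread(f"c_{n}.png")[:,:,::-1] for n in("top","side")}
th=np.linspace(0,6.283,40)
def cup(r1,r0,h): return [np.r_[np.c_[r1*np.cos(th),r1*np.sin(th),0*th+h],np.c_[r0*np.cos(th),r0*np.sin(th),0*th]]]
def col(kind):
    o={}
    for n,im in ims.items():
        u=cv2.GaussianBlur(up(im),(0,0),2); r,g,b=u[...,0],u[...,1],u[...,2]
        m=(b>1.4*r)&(b>1.15*g) if kind=="b" else (r>2.2*b)&(g<.62*r)&(r>60)
        o[n]=(m.astype(float),np.zeros_like(m))
    return o
cb,co=col("b"),col("o")
for name,c,p,m in(("blue",cb,[.4415,-.41],cup(.032,.024,.08)),("orange",co,[.5,-.34],cup(.032,.024,.08)),("big",cb,[.375,-.55],cup(.045,.033,.11))):
    for cams in(("top",),("side",),("top","side")):
        r=fit(p+[0],m,{k:c[k] for k in cams}); print(name,cams,r.x[:2].round(4),round(r.fun,3))
print(unproj([[301,168]],.08,"top"))
```

```text
blue ('top',) [ 0.4451 -0.4199] 0.157
blue ('side',) [ 0.4436 -0.4207] 0.2
blue ('top', 'side') [ 0.4438 -0.4205] 0.359
orange ('top',) [ 0.5148 -0.3456] 0.113
orange ('side',) [ 0.5141 -0.3473] 0.094
orange ('top', 'side') [ 0.5138 -0.3456] 0.21
big ('top',) [ 0.3731 -0.5484] 0.07
big ('side',) [ 0.4003 -0.57  ] 0.958
big ('top', 'side') [ 0.3738 -0.5484] 1.065
[[ 0.56917613 -0.22529533]]
```

```bash
cat >> dp.py <<'E'
def ori(psi,t): return R.from_euler("z",psi).as_matrix()@R.from_euler("y",-t).as_matrix()@np.diag([1,-1,-1])
def rv(psi,t): return R.from_matrix(M.T@ori(psi,t)).as_rotvec().round(3)
E
python3 - <<'E'
from dp import *
t=ori(-.757,np.pi/3); G=np.array([.444,-.4205,.053])
print(t[:,2],"rv",rv(-.757,np.pi/3),np.linalg.norm(rv(-.757,np.pi/3)),o["q"])
print("up",dp([.45,-.2,.22]),"pre",dp(G-.07*t[:,2]),(G-.07*t[:,2]))
E
```

```text
[ 0.62951344 -0.59473761 -0.5       ] rv [-0.598  0.728  0.792] 1.2307932401504325 [-0.46523193  0.50930329  1.95834821  0.33002257  0.49582305  0.61684268]
up [ -63.   99. -125.] pre [-180.  263.  -18.] [ 0.39993406 -0.37886837  0.088     ]
```

```bash
python3 -m jog '{"dp":[[-15,20,-45],[-30,45,-85],[-45,70,-125],[-60,95,-125],[-63,99,-125],[-63,99,-125],[-63,99,-125],[-63,99,-125],[-63,99,-125],[-63,99,-125],[-63,99,-125],[-63,99,-125]],"delta_rot":[[-0.06,0.07,0.08],[-0.13,0.16,0.17],[-0.2,0.24,0.26],[-0.26,0.32,0.35],[-0.33,0.4,0.43],[-0.39,0.48,0.52],[-0.46,0.56,0.61],[-0.53,0.64,0.7],[-0.598,0.728,0.792],[-0.598,0.728,0.792],[-0.598,0.728,0.792],[-0.598,0.728,0.792]],"gripper":[0.85,0.85,0.85,0.85,0.85,0.85,0.85,0.85,0.85,0.85,0.85,0.85]}'
python3 - <<'E'
from dp import *
t=ori(-.757,np.pi/3); G=np.array([.444,-.4205,.053])
print("rv",rv(-.757,np.pi/3),o["q"].round(2))
print("hi",dp(G-.07*t[:,2]+[0,0,.09]),"pre",dp(G-.07*t[:,2]))
E
```

```text
time: 15.6
position: [0.4574, -0.1864, 0.2205]
tool_rot: [0.889, -0.195, 0.405, 0.092]
ft_force: [0.5, 0.9, 0.6]
grip_width: 0.0807
grip_force: 0.0
rv [-0.259  0.189  0.192] [-0.78  0.35  2.41  2.61  0.51 -1.33]
hi [-14. 199.  51.] pre [-82. 198. 110.]
```

```bash
python3 -m jog '{"dp":[[0,20,5],[-4,50,15],[-8,80,25],[-10,110,30],[-12,140,38],[-14,170,45],[-14,199,51],[-14,199,51],[-14,199,51],[-14,199,51]],"delta_rot":[[-0.05,0.04,0.04],[-0.1,0.08,0.08],[-0.16,0.12,0.12],[-0.22,0.16,0.16],[-0.259,0.189,0.192],[-0.259,0.189,0.192],[-0.259,0.189,0.192],[-0.259,0.189,0.192],[-0.259,0.189,0.192],[-0.259,0.189,0.192]],"gripper":[0.85,0.85,0.85,0.85,0.85,0.85,0.85,0.85,0.85,0.85]}'
python3 - <<'E'
from dp import *
t=ori(-.757,np.pi/3); G=np.array([.444,-.4205,.053])
print("rv",rv(-.757,np.pi/3),o["q"].round(2))
print("hi",dp(G-.07*t[:,2]+[0,0,.09]),"pre",dp(G-.07*t[:,2]),"g",dp(G+.019*t[:,2]))
E
```

```text
time: 16.6
position: [0.4013, -0.3781, 0.1774]
tool_rot: [0.806, -0.318, 0.464, 0.183]
ft_force: [0.0, 0.5, -0.3]
grip_width: 0.0805
grip_force: 0.0
rv [-0.005  0.002  0.002] [-1.16  0.71  2.44  2.74  1.05 -1.57]
hi [ 0.  2. -1.] pre [-78.   2.  44.] g [-77.   2. 133.]
```

```bash
python3 -m jog '{"dp":[[-10,1,20],[-22,2,40],[-34,2,60],[-46,2,80],[-57,2,98],[-67,2,115],[-77,2,131],[-77,2,133],[-77,2,133],[-77,2,133]],"delta_rot":[[0,0,0],[0,0,0],[0,0,0],[0,0,0],[0,0,0],[0,0,0],[0,0,0],[0,0,0],[0,0,0],[0,0,0]],"gripper":[0.85,0.85,0.85,0.85,0.85,0.85,0.85,0.85,0.85,0.85]}'
python3 - <<'E'
from dp import *
t=ori(-.757,np.pi/3); G=np.array([.444,-.4205,.053])
print("rv",rv(-.757,np.pi/3),o["q"].round(2),"g",dp(G+.019*t[:,2]),o["ft_force"])
from show import *
for n in("top","side"):
    im=robot.camera(n); u=up(im).clip(0,255).astype(np.uint8)[:,:,::-1]; q=proj([[.43,-.40,.05]],n)[0]*S; x,y=int(q[0]),int(q[1])
    c=u[max(0,y-200):y+200,max(0,x-200):x+200]; cv2.imwrite(f"g_{n}.png",c)
cv2.imwrite("pics/g1.png",np.hstack([cv2.imread(f"g_{n}.png")[:400,:400] for n in("top","side")]))
E
```

```text
time: 17.6
position: [0.4553, -0.4321, 0.045]
tool_rot: [0.806, -0.319, 0.465, 0.183]
ft_force: [0.7, -0.7, -1.3]
grip_width: 0.0805
grip_force: 0.0
rv [-0.004  0.001  0.001] [-1.07  1.04  2.22  2.84  1.16 -1.61] g [-1. -1.  1.] [ 0.67093605 -0.74851413 -1.31701559]
```

View pics/g1.png

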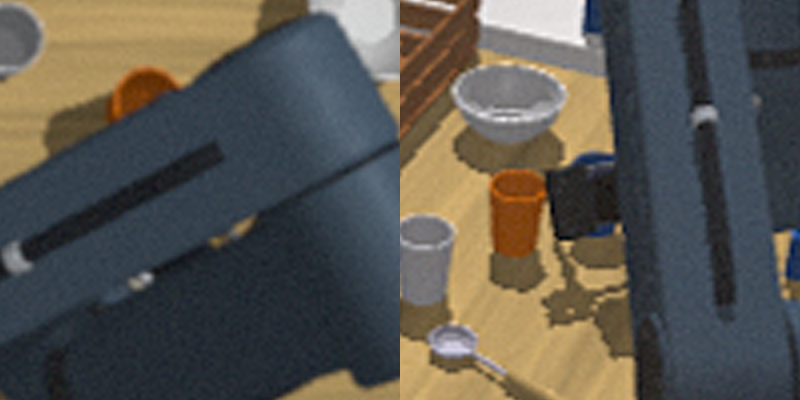

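```bash
python3 -m jog '{"dp":[[0,0,0],[0,0,0],[0,0,0],[0,0,0],[0,0,0],[0,0,0]],"delta_rot":[[0,0,0],[0,0,0],[0,0,0],[0,0,0],[0,0,0],[0,0,0]],"gripper":[-1,-1,-1,-1,-1,-1]}' 12
python3 - <<'E'
from dp import *
print("up60",dp(o["position"]+[0,0,.06]),"up130",dp(o["position"]+[0,0,.1]))
E
```

```text
time: 18.3
position: [0.4548, -0.4334, 0.0441]
tool_rot: [0.805, -0.319, 0.465, 0.184]
ft_force: [-0.6, 0.5, 1.8]
grip_width: 0.0607
grip_force: 11.7
up60 [ 52.  -0. -30.] up130 [ 87.  -0. -50.]
```

```bash
python3 -m jog '{"dp":[[20,0,-12],[45,0,-26],[70,0,-40],[95,0,-55],[104,0,-60],[104,0,-60]],"delta_rot":[[0,0,0],[0,0,0],[0,0,0],[0,0,0],[0,0,0],[0,0,0]],"gripper":[-1,-1,-1,-1,-1,-1]}'
cat > arc.py <<'E'
from dp import *
def arc(a0,a1,p0,p1,n,r0,r1,z):
    for k in range(1,n+1):
        f=k/n; a=a0+(a1-a0)*f; r=r0+(r1-r0)*f
        print(dp([r*np.cos(a),r*np.sin(a),z]).astype(int).tolist(),rv(p0+(p1-p0)*f,np.pi/3).tolist())
E
python3 - <<'E'
from arc import *
p=o["position"]; print(p,o["q"].round(2),np.hypot(*p[:2]),np.arctan2(p[1],p[0]),R.from_matrix(M@np.diag([1,-1,-1])).as_euler("ZYX"),o["grip_width"])
arc(-.757,-.27,-.757,-.27,11,np.hypot(*p[:2]),.58,p[2])
E
```

```text
time: 18.9
position: [0.4551, -0.4336, 0.1661]
tool_rot: [0.805, -0.319, 0.465, 0.185]
ft_force: [-0.5, -0.0, -1.5]
grip_width: 0.0604
grip_force: 11.8
[ 0.45512215 -0.43364542  0.16605555] [-1.08  0.7   2.24  2.77  0.85 -1.48] 0.6286370351179198 -0.7612382555995176 [-7.53951025e-01 -1.04847689e+00 -6.28529240e-04] 0.060400047528571414
[-2, -30, -4] [0.036, -0.001, -0.021]
[-6, -58, -10] [0.075, -0.001, -0.043]
[-9, -84, -16] [0.113, -0.001, -0.065]
[-13, -110, -23] [0.151, -0.001, -0.087]
[-18, -136, -32] [0.19, -0.001, -0.109]
[-24, -161, -41] [0.228, -0.001, -0.131]
[-29, -185, -51] [0.266, -0.001, -0.153]
[-36, -209, -62] [0.305, -0.001, -0.175]
[-43, -231, -74] [0.343, -0.001, -0.197]
[-50, -253, -87] [0.382, -0.001, -0.22]
[-57, -274, -100] [0.42, -0.001, -0.242]
```

```bash
python3 -m jog '{"dp":[[-2,-30,-4],[-6,-58,-10],[-9,-84,-16],[-13,-110,-23],[-18,-136,-32],[-24,-161,-41],[-29,-185,-51],[-36,-209,-62],[-43,-231,-74],[-50,-253,-87],[-57,-274,-100],[-57,-274,-100]],"delta_rot":[[0.036,0,-0.021],[0.075,0,-0.043],[0.113,0,-0.065],[0.151,0,-0.087],[0.19,0,-0.109],[0.228,0,-0.131],[0.266,0,-0.153],[0.305,0,-0.175],[0.343,0,-0.197],[0.382,0,-0.22],[0.42,0,-0.242],[0.42,0,-0.242]],"gripper":[-1,-1,-1,-1,-1,-1,-1,-1,-1,-1,-1,-1]}'
python3 - <<'E'
from arc import *
p=o["position"]; print(p,o["q"].round(2),np.hypot(*p[:2]),np.arctan2(p[1],p[0]),R.from_matrix(M@np.diag([1,-1,-1])).as_euler("ZYX"),o["grip_width"])
arc(np.arctan2(p[1],p[0]),.25,-.27,.25,10,np.hypot(*p[:2]),.575,p[2])
E
```

```text
time: 20.1
position: [0.5581, -0.1524, 0.1632]
tool_rot: [0.86, -0.116, 0.493, 0.065]
ft_force: [-0.2, -0.2, -0.9]
grip_width: 0.0604
grip_force: 11.8
[ 0.55810016 -0.15235006  0.16320453] [-0.63  0.73  2.37  2.77  1.   -1.55] 0.5785208154147127 -0.266487060089918 [-0.27157608 -1.04154054  0.00633558] 0.06041572996076283
[-1, -30, -1] [0.04, 0.006, -0.027]
[-2, -60, -3] [0.085, 0.005, -0.053]
[-4, -89, -7] [0.13, 0.005, -0.079]
[-7, -118, -12] [0.175, 0.005, -0.105]
[-11, -147, -18] [0.22, 0.005, -0.131]
[-15, -176, -25] [0.265, 0.005, -0.158]
[-21, -204, -34] [0.31, 0.005, -0.184]
[-26, -231, -44] [0.355, 0.005, -0.21]
[-33, -258, -55] [0.4, 0.005, -0.236]
[-40, -284, -67] [0.445, 0.005, -0.262]
```

```bash
python3 -m jog '{"dp":[[-1,-30,-1],[-2,-60,-3],[-4,-89,-7],[-7,-118,-12],[-11,-147,-18],[-15,-176,-25],[-21,-204,-34],[-26,-231,-44],[-33,-258,-55],[-40,-284,-67],[-40,-284,-67],[-40,-284,-67]],"delta_rot":[[0.04,0.006,-0.027],[0.085,0.005,-0.053],[0.13,0.005,-0.079],[0.175,0.005,-0.105],[0.22,0.005,-0.131],[0.265,0.005,-0.158],[0.31,0.005,-0.184],[0.355,0.005,-0.21],[0.4,0.005,-0.236],[0.445,0.005,-0.262],[0.445,0.005,-0.262],[0.445,0.005,-0.262]],"gripper":[-1,-1,-1,-1,-1,-1,-1,-1,-1,-1,-1,-1]}'
python3 - <<'E'
from dp import *
p=o["position"]; z=M[:,2]; g=p-.019*z
print(p,"grasp",g,R.from_matrix(M@np.diag([1,-1,-1])).as_euler("ZYX"),rv(.25,np.pi/3),o["q"].round(2))
# cup foot when gripped: TCP z .0441 <-> cup base 0
T=np.array([.630,.199]); tcp=T+.019*z[:2]
for P in([*p[:2],.075],[*tcp,.072],[*tcp,.0625]): print(np.round(P,3),dp(P))
E
```

```text
time: 21.3
position: [0.5597, 0.1389, 0.1638]
tool_rot: [0.859, 0.106, 0.498, -0.06]
ft_force: [0.4, 0.7, -0.5]
grip_width: 0.0607
grip_force: 11.8
[0.5596859  0.13886864 0.16382709] grasp [0.54368721 0.13490191 0.17327732] [ 0.2503474  -1.05020782 -0.0063398 ] [ 0.006 -0.003  0.   ] [-0.12  0.73  2.38  2.77  1.02 -1.56]
[0.56  0.139 0.075] [-77.  -0.  44.]
[0.646 0.203 0.072] [-30. -42. 132.]
[0.646 0.203 0.062] [-38. -42. 136.]
```

```bash
python3 -m jog '{"dp":[[-15,-5,20],[-30,-11,45],[-43,-17,67],[-54,-21,88],[-54,-21,88],[-48,-26,99],[-42,-31,110],[-36,-37,121],[-31,-42,131],[-31,-42,131],[-31,-42,131]],"delta_rot":[[0,0,0],[0,0,0],[0,0,0],[0,0,0],[0,0,0],[0,0,0],[0,0,0],[0,0,0],[0,0,0],[0,0,0],[0,0,0]],"gripper":[-1,-1,-1,-1,-1,-1,-1,-1,-1,-1,-1]}'
python3 - <<'E'
from show import *
from dp import *
p=o["position"]; z=M[:,2]; print(p,"grasp",p-.019*z,o["ft_force"].round(1))
T=np.array([.630,.199]); tcp=T+.019*z[:2]; print(dp([*tcp,.0625]),rv(.25,np.pi/3))
ims={n:robot.camera(n) for n in("top","side")}
show(ims,[.662,.2885,.213],[.630,.199,.216],"pics/p1.png")
E
```

```text
time: 22.4
position: [0.6441, 0.2027, 0.0729]
tool_rot: [0.859, 0.106, 0.498, -0.06]
ft_force: [0.7, -0.0, -1.0]
grip_width: 0.0602
grip_force: 11.9
[0.64414404 0.2027066  0.07293202] grasp [0.62813909 0.1987409  0.08237208] [ 0.7 -0.  -1. ]
[-8.  0.  7.] [ 0.006 -0.004  0.   ]
```

View pics/p1.png

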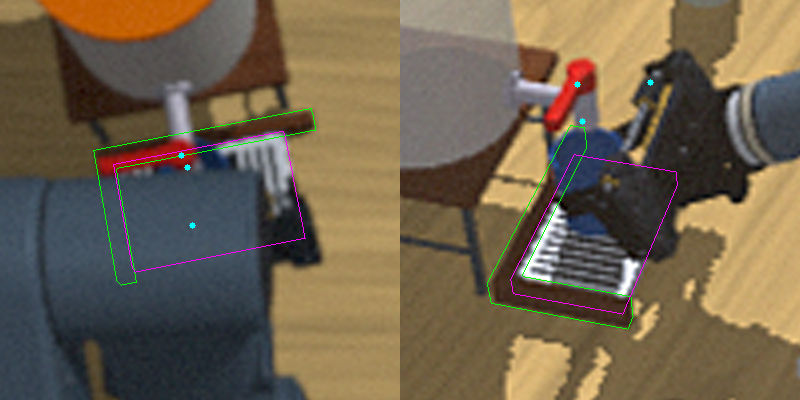

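Cup is under the spout and above the tray, clear of the tap. Lower it slowly.

```bash
python3 -m jog '{"dp":[[-2,0,2],[-4,0,4],[-6,0,6],[-8,0,7],[-9,0,7],[-9,0,7]],"delta_rot":[[0,0,0],[0,0,0],[0,0,0],[0,0,0],[0,0,0],[0,0,0]],"gripper":[-1,-1,-1,-1,-1,-1]}'
```

```text
time: 23.1
position: [0.6469, 0.2042, 0.0623]
tool_rot: [0.857, 0.107, 0.5, -0.06]
ft_force: [-0.0, 0.2, 4.2]
grip_width: 0.0605
grip_force: 11.6
```

```bash
python3 -m jog '{"dp":[[0,0,0],[0,0,0],[0,0,0],[0,0,0],[-1,0,-8],[-6,0,-20],[-14,0,-35],[-23,0,-52],[-28,0,-75],[-25,0,-100],[-20,0,-125],[-20,0,-125]],"delta_rot":[[0,0,0],[0,0,0],[0,0,0],[0,0,0],[0,0,0],[0,0,0],[0,0,0],[0,0,0],[0,0,0],[0,0,0],[0,0,0],[0,0,0]],"gripper":[0.85,0.85,0.85,0.85,0.85,0.85,0.85,0.85,0.85,0.85,0.85,0.85]}'
python3 -m jog '{"dp":[[0,40,0],[0,80,0],[0,120,0],[0,160,0],[0,200,0],[0,200,0]],"delta_rot":[[0,0,0],[0,0,0],[0,0,0],[0,0,0],[0,0,0],[0,0,0]],"gripper":[0.85,0.85,0.85,0.85,0.85,0.85]}'
python3 - <<'E'
from hand import *
from dp import RS,ST
ims={n:robot.camera(n) for n in("top","side")}; handle(ims)
th=np.linspace(0,6.283,40)
C=[np.r_[np.c_[.032*np.cos(th),.032*np.sin(th),0*th+.098],np.c_[.024*np.cos(th),.024*np.sin(th),0*th+.018]]]
for n,im in ims.items():
    u=cv2.GaussianBlur(up(im),(0,0),2); r,g,b=u[...,0],u[...,1],u[...,2]; m=((b>1.4*r)&(b>1.15*g)).astype(float)
    q=fit([.63,.199,0],C,{n:(m,cv2.dilate(((r>110)&(g<.4*r)).astype(np.uint8),np.ones((9,9)))>0)}); print("cup",n,q.x,q.fun,RS.T@(q.x[:2]-ST))
t=fit([.63,.199,.216],TRAY,cls({"top":ims["top"]},"tray")); print(t.x,t.fun)
show(ims,[.662,.2885,.213],[.630,.199,.216],"pics/e1.png")
E
```

```text
time: 24.3
position: [0.5287, 0.1751, 0.1065]
tool_rot: [0.859, 0.107, 0.496, -0.06]
ft_force: [0.3, -0.3, -1.4]
grip_width: 0.0802
grip_force: 0.0
time: 24.9
position: [0.584, -0.027, 0.1068]
tool_rot: [0.857, 0.104, 0.501, -0.055]
ft_force: [-0.0, 0.2, 0.6]
grip_width: 0.0804
grip_force: 0.0
top angle -0.035218608888797576 ends [0.6302 0.187 ] [0.6164 0.2637]
side angle -0.0036868987317142388 ends [0.6278 0.1895] [0.6107 0.2702]
cup top [0.63505068 0.2033507  0.05362144] 0.0791427965202631 [-0.04434027 -0.07752812]
cup side [0.63336965 0.20220448 0.05568452] 0.07632211538461539 [-0.04622561 -0.07829308]
[0.6300794  0.19957434 0.21702119] 0.03500565436414105
```

View pics/e1.png

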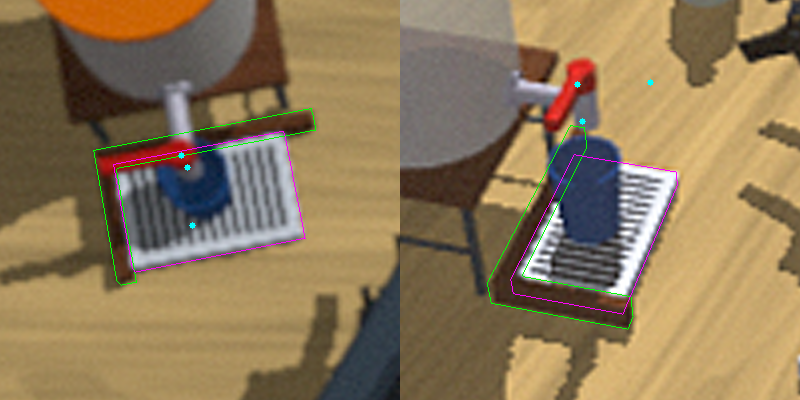

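The cup stands upright about 5 mm from the spout axis, the tray is flush, the tap is closed and the arm is clear of everything.

```bash
python3 -c "
from rig import robot
print(robot.hand_in())"
```

```text
the job is handed in; nothing more can be done
None
```

I handed the job in at about 25 s; no verdict came back. By my last camera measurements the tap is closed (within about 0.04 rad), the tray is flush and square in the fence corner, and the blue cup stands upright on it about 5 mm from the spout axis.

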